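Wind up the press's dwell timer in its drawer

ROBOT

A 6-joint arm with a two-finger parallel gripper is mounted at the origin on the work surface. World frame = base frame: x ahead of the robot, y to its left, z up, the work surface at z = 0. Lengths are in mm, angles in rad, forces in N, time in s.
With the tool pointing down it reaches from about 300 to 775 mm from the base axis. Payload 14.6 kg.
Tool frame: the origin (TCP) lies on the centre line of the jaws, within the pads' length; the fingertips stand 19 mm ahead of it and the grasp point (between the pads) is the TCP (bot.tip_reach is the distance from the TCP to the fingertips, in mm); y points along the fingers, x is the direction in which the jaws open and shut, and the axes are right-handed (so a half turn about y gives the same grasp; the last joint's range is limited). The gripper opens to 85 mm and grips with 20 to 120 N. Pads are 22 mm wide; open, the fingers measure 114 mm over their backs; the gripper's body (76 mm by 85 mm) begins 54 mm behind the grasp point. The pads swing forward as they close: fully open they stand 13 mm farther back than shut.
Start: joints at [1.174, 0.3, 1.521, -0, 1.321, -0.067], TCP at [178.117, 520.35, 250.281] pointing down, gripper open.
Joint ranges: [-3.03, 3.03], [-0.79, 2.21], [0.23, 2.52], [-1.04, 4.18], [0, 3.07], [-2.55, 2.55]. Speed limits (rad/s): [2.22, 2.22, 2.57, 3.14, 3.14, 3.14].

INTERFACE

Orientations are given as a unit quaternion [w, x, y, z].
In Python, from rig import bot gives the robot as it stands. Calls block until the motion is done:
- bot.move_to(position, orientation): joint-space move of the TCP to a pose.
- bot.servo_line(position, attitude=None, speed=150, until_force=None): straight line of the TCP; attitude=None keeps the orientation; speed is the mean speed in mm/s. With until_force (N) it stops when the force on the tool has changed by that much, and returns True; else False.
- bot.move_joints(angles): joint-space move.
- bot.move_gripper(opening, grip_force=None): finger opening in mm; grip_force is the grip in N (None keeps the last); returns when the fingers have stopped.
- bot.dwell(seconds).
- bot.ik(position, orientation): joint angles nearest the present ones, or None.
- bot.read_state(): the state.
- bot.read_camera(name): name is "side" or "top" or "wrist"; returns a dict with "image" (400x640x3 uint8, blue, green, red), "depth" (400x640 float32, mm along the optical axis (not along the pixel's ray), 0 where there is no reading), "fovy" (degrees; the focal length in pixels is half the picture's height over the tangent of half this angle, whatever the lens; pixels are square), "cx", "cy" (the principal point, pixels), "eye" and "attitude" of the camera in the world; the wrist camera has in their place "mount" (4x4, takes a point from camera to tool coordinates, whose origin is the TCP and whose axes are the tool frame's). Camera axes: x right, y down, z forward; pixel columns grow to the right and rows downward; lengths in mm; the calibration is good to about 2 mm. A picture is of the moment at which its call begins: read the wrist's pose just before it.
A pose or a line that the arm cannot do raises bot.MotionError and nothing moves.
- bot.finish_job(): hands the job in, once; it reports no verdict.
The state is a dict: "clock": time; "joint_positions": joint angles; "qvel": joint speeds; "effort": joint torques, N m; "ee_pos": TCP position; "tool_rot": TCP orientation; "ft_force": force on the tool from outside, world axes, zero at the start; "moment": the same for the moment, N m; "grip_width": finger opening in mm.
Only numpy, scipy, OpenCV 4.12 (cv2) and the standard library are available. Lean on these libraries where they do the work, as an engineer would, in place of code of your own. Each camera call takes 0.05 s, during which the arm holds its last target.

TASK

Pull the drawer of the grey unit all the way out by its handle, then wind the spring timer inside it fully: turn its flat key clockwise (seen facing the dial), regrasping as often as needed, until it comes up against its stop. Leave the drawer out and the key wound and let go; do not shift or tip the jar, the carton or the green block.

Things in the scene. Friction and masses are not known exactly. Their poses are not given: they have to be found in the camera images.
- unit: Grey painted metal drawer unit fixed on the bench, 220 mm deep (x), 220 wide (y), 138 high (z). Origin at the bottom centre of its front face; x points into the unit, away from the drawer's opening direction, z up. One drawer, opening to -x. Until the drawer is pulled out, the unit's top covers the timer.
- drawer_handle (a point): Middle of the drawer's bar handle: a steel bar 10 mm thick and 110 mm long (along its y), standing 40 mm off the drawer front, 95 mm above the bench (43 mm below the unit's top). Same axes as the unit: the drawer opens to -x. The drawer front is 196 mm wide, its upper edge 106 mm above the bench, and moves with the handle.
- drawer (a joint): How far the drawer is out (m): 0 shut, 0.17 fully out at its stop. The slide is a little stiff (about 4 N) and stays where it is left.
- key_grip (a point): Centre of the timer's flat steel winding key: a bar 40 mm long (its x), 9 thick (its y), 22 high (its z) on a thin stem; moves with drawer and key. z is the turning axis, out of the dial: it leans 28 degrees from vertical towards the drawer front (-x of the unit). It lies 95 mm behind the drawer's front panel, 100 mm above the bench and 32 mm out from the dial.
- dial (a point): The spring timer, a grey box fixed in the middle of the drawer, with a round white dial on its sloping face of 70 x 90 mm, square to the key's axis. The point is the middle of the dial, where the key's axis meets it; axes as the unit's: x into the unit, z up. The drawer's side walls stand 178 mm apart and reach 66 mm above the bench.
- key (a joint): Winding angle of the key (rad): 0 run down, 6.4 fully wound, at a firm stop. It grows as the key turns clockwise seen facing the dial, i.e. about -z of key_grip. Winding takes 0.15 rising to 0.24 N m; a ratchet-like drag holds the key where it is let go.
- jar: White jar with a steel cap, 60 mm across, 75 mm high, beside the drawer; origin at the centre of its underside. Bystander.
- carton: Small cardboard carton, 75 x 60 x 55 mm high, beside the drawer; origin at the centre of its underside. Bystander.
- block: Machined green plastic block, 60 x 80 x 40 mm high, lying on top of the unit; origin at the centre of its underside. Bystander.

How it is judged (in metres and radians):
On the way, in this order (a step that is already met when the one before it is completed fails the run):
1. the drawer is pulled out (at least 150 of 170 mm) (value of joint drawer above 0.15 m), for 0.2 s.
2. the key is wound to its stop (at least 6.15 of 6.4 rad) (value of joint key above 6.15 rad), for 0.2 s.
At the end, for the whole second after the job is handed in: The drawer is out by at least 140 mm, the key stands at 6.1 rad or more (stop at 6.4), and both are at rest (value of joint drawer above 0.14 m and value of joint key above 6.1 rad and velocity of joint key between -0.05 and 0.05 rad/s and velocity of joint drawer between -0.01 and 0.01 m/s); the robot touches nothing.
It fails at once if the jar is shifted by more than 30 mm or tipped by more than 0.3 rad (distance of jar from where it was at the start of the episode above 0.03 m or angle between jar's own z axis and vertical above 0.3 rad).
It fails at once if the carton is shifted by more than 30 mm or tipped by more than 0.3 rad (distance of carton from where it was at the start of the episode above 0.03 m or angle between carton's own z axis and vertical above 0.3 rad).
It fails at once if the block is shifted by more than 30 mm or tipped by more than 0.3 rad (distance of block from where it was at the start of the episode above 0.03 m or angle between block's own z axis and vertical above 0.3 rad).
It also fails if it takes over 67 s, if anything falls off the work surface, if the arm or the gripper's body presses on something with over 40 N, if the wrist force passes 120 N, or if a joint passes its speed limit or range.

## Working session

There is one attempt and no reset: what is moved stays moved. The work goes in short steps, each a Python script; the robot and the scene stay as the last script left them, time stands still between calls to the robot, and variables do not carry over. Pictures are saved under pics/ and viewed, and the job is handed in when it is done.

```bash
ls; mkdir -p pics; cat > h.py <<'E'
import numpy as np, cv2
from rig import bot
from scipy.spatial.transform import Rotation as R
def q2R(q): return R.from_quat([q[1],q[2],q[3],q[0]]).as_matrix()
def R2q(M):
    q=R.from_matrix(M).as_quat(); return [q[3],q[0],q[1],q[2]]
def f_of(c): return 200/np.tan(np.radians(c['fovy'])/2)
def cam(name):
    s=bot.read_state(); c=bot.read_camera(name)
    if name=='wrist':
        M=np.array(c['mount']); T=np.eye(4); T[:3,:3]=q2R(s['tool_rot']); T[:3,3]=s['ee_pos']
        C=T@M; c['Rc']=C[:3,:3]; c['o']=C[:3,3]
    else:
        a=np.array(c['attitude']); c['Rc']=a if a.shape==(3,3) else q2R(a); c['o']=np.array(c['eye'])
    return c
def pts(c):
    f=f_of(c); v,u=np.mgrid[0:400,0:640]; d=c['depth']
    P=np.stack([(u-c['cx'])/f*d,(v-c['cy'])/f*d,d],-1)
    W=P@c['Rc'].T+c['o']; W[d<=0]=np.nan; return W
E
python3 - <<'E'
from h import *
for n in ['side','top','wrist']:
    c=cam(n); cv2.imwrite(f'pics/{n}0.png',c['image']); print(n,c['fovy'],c['cx'],c['cy'],c['o'],c['Rc'].round(3).tolist(),(c['depth']>0).mean())
    np.savez(f'{n}0.npz',W=pts(c),im=c['image'])
print(bot.read_state(), bot.tip_reach)
E
```

```text
pics
side 49.699625532460715 318.04635438391085 201.7489219949887 [597.4861794  578.54556171 714.88663363] [[-0.983, -0.128, 0.128], [-0.181, 0.729, -0.66], [-0.009, -0.672, -0.741]] 0.996078125
top 47.2596352799203 318.3000592560428 205.26514678818643 [ 588.72781603   23.10331372 1023.19548542] [[-0.012, -0.995, 0.095], [-1.0, 0.012, 0.004], [-0.006, -0.095, -0.995]] 0.9961484375
wrist 71.28776407449726 317.0661676543967 199.63440798749363 [103.12186155 546.39489704 374.5761704 ] [[0.323, 0.899, 0.296], [0.946, -0.306, -0.103], [-0.002, 0.314, -0.95]] 0.99598046875
{'clock': 0.15, 'joint_positions': array([ 1.17440630e+00,  3.00347962e-01,  1.52142933e+00, -1.23356258e-05,
        1.32069714e+00, -6.65676727e-02]), 'qvel': array([-0.00041662, -0.00243772, -0.00381461, -0.00112116,  0.00139342,
        0.00100216]), 'effort': array([ 1.37154348e-03, -5.43659663e+01, -3.61886394e+01, -5.27458303e-05,
        3.08723676e-03,  6.05800960e-05]), 'ee_pos': array([178.058865  , 520.21342944, 249.85305729]), 'tool_rot': array([-0.57513056,  0.57546573,  0.41087204, -0.41139787]), 'ft_force': array([-0.37895592, -0.70166616,  0.16595112]), 'moment': array([0.01285055, 0.0156823 , 0.04055119]), 'grip_width': 85.34710482633183} 19.0
```

View pics/side0.png

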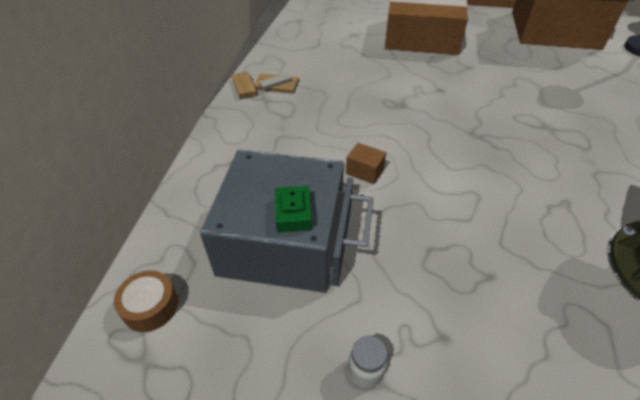

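View pics/top0.png

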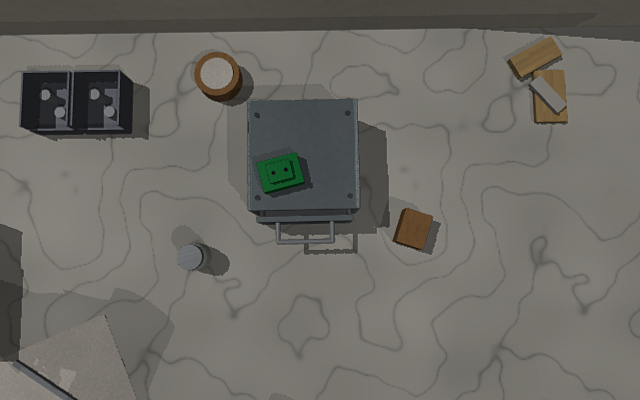

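The side view shows the unit at (275,220), handle at (365,222), jar at (368,360) and carton at (366,162). In the top view the unit's top spans (248–358, 98–210), the handle bar is near (305,240), the jar at (190,257) and the carton at (413,229). The drawer opens towards the robot.

```bash
python3 - <<'E'
from h import *
d=np.load('top0.npz');W=d['W'];im=d['im'].astype(int)
z=W[...,2]
x,y=W[...,0],W[...,1]
m=(abs(z-138)<8)|((z>165)&(z<200))
m[:, :200]=0; m[:,400:]=0; m[:80]=0
m2=(z>126)&(z<150)&(np.arange(640)[None]>230)&(np.arange(640)[None]<380)
print('top z',np.nanmedian(z[m2]))
n,l,st,ce=cv2.connectedComponentsWithStats(m2.astype(np.uint8)); k=1+np.argmax(st[1:,4]); 
P=W[l==k][:,:2].astype(np.float32); print(cv2.minAreaRect(P), cv2.boxPoints(cv2.minAreaRect(P)))
# handle
hm=(z>80)&(z<110)&(np.arange(400)[:,None]>205)&(np.arange(400)[:,None]<250)&(np.arange(640)[None]>265)&(np.arange(640)[None]<345)
print('handle/front rows'); 
for r in range(208,248,2):
    s=hm[r]; 
    if s.any(): print(r,s.sum(),np.nonzero(s)[0][[0,-1]],x[r][s].mean().round(1),y[r][s].min().round(1),y[r][s].max().round(1),z[r][s].mean().round(1))
for nm,(r0,r1,c0,c1) in dict(jar=(235,280,170,215),carton=(200,255,385,440)).items():
    q=W[r0:r1,c0:c1].reshape(-1,3); q=q[q[:,2]>40]; print(nm,q.min(0),q.max(0),np.median(q,0))
g=(im[...,1]>im[...,0]+40)&(im[...,1]>im[...,2]+40); q=W[g]; print('block',np.nanmin(q,0),np.nanmax(q,0))
E
```

```text
top z 138.52579882214752
((775.8511352539062, 56.56635665893555), (220.56756591796875, 220.09588623046875), 0.509407639503479) [[664.5933   165.62946 ]
 [666.5501   -54.45774 ]
 [887.10895  -52.496742]
 [885.15216  167.59045 ]]
handle/front rows
216 73 [272 344] 654.9 -24.2 120.7 106.3
218 76 [267 344] 650.9 -24.2 130.5 106.2
220 79 [266 344] 646.9 -24.1 132.7 106.1
222 42 [266 334] 643.9 -4.2 133.2 94.4
224 10 [276 334] 639.2 -4.2 113.2 99.5
226 10 [276 334] 635.1 -4.0 113.3 100.5
228 10 [276 334] 631.2 -4.1 113.3 99.0
230 10 [276 334] 627.1 -3.9 113.3 99.6
232 10 [276 334] 623.1 -3.9 113.3 99.0
234 10 [276 334] 619.0 -3.7 113.3 99.8
236 10 [276 334] 615.0 -3.7 113.4 99.7
238 10 [276 334] 611.0 -3.6 113.3 100.1
240 59 [276 334] 606.9 -3.5 113.5 99.7
242 59 [276 334] 602.9 -3.6 113.7 99.8
244 15 [277 291] 599.4 83.3 111.6 97.4
jar [547.11189744 265.62470058  40.26278401] [604.52941554 321.30865991  79.67097453] [575.36976793 289.54127454  74.49134544]
carton [ 586.04405084 -213.86259266   40.03198561] [ 673.33185835 -135.54508427   60.87754804] [ 628.66982289 -173.84644693   55.38928543]
block [698.51203375  55.26104569 163.16388111] [771.3711413  142.17513338 181.92335467]
```

```bash
cat >> h.py <<'E'
def ori(x,y):
    x=np.array(x,float);y=np.array(y,float);x/=np.linalg.norm(x);y/=np.linalg.norm(y)
    return R2q(np.stack([x,y,np.cross(x,y)],1))
U=np.array([.99996,.0089,0]); V=np.array([-.0089,.99996,0])
H=np.array([604.5,54.8,95.])
E
python3 - <<'E'
from h import *
for s in (1,-1):
    o=ori(s*U,[0,0,-1])
    for p in (H+[0,0,60],H,H-170*U,H-170*U+[0,0,90]): 
        j=bot.ik(list(p),o); print(s,None if j is None else np.round(j,2))
a=np.radians(28)
y=np.array([np.sin(a)*U[0],np.sin(a)*U[1],-np.cos(a)])
K=np.array([570,54,100.])
e1=V; e2=np.cross(y,e1)   # positive rot about y: e1->e2
for t in np.arange(-180,180,30):
    t=np.radians(t); x=np.cos(t)*e1+np.sin(t)*e2
    j=bot.ik(list(K),ori(x,y)); print(round(np.degrees(t)),None if j is None else np.round(j,2))
E
```

```text
1 [ 0.03  0.51  1.45 -0.    1.18  0.02]
1 [ 0.03  0.59  1.49 -0.    1.06  0.02]
1 [ 0.04  0.26  1.98 -0.    0.9   0.03]
1 [ 0.04  0.12  1.9  -0.    1.12  0.03]
-1 None
-1 None
-1 None
-1 None
-180 [ 0.04  0.36  1.91 -0.03  0.38  1.62]
-150 [ 0.04  0.36  1.91 -0.03  0.38  2.15]
-120 None
-90 None
-60 None
-30 [ 0.04  0.36  1.91 -0.03  0.38 -2.04]
0 [ 0.04  0.36  1.91 -0.03  0.38 -1.52]
30 [ 0.04  0.36  1.91 -0.03  0.38 -0.99]
60 [ 0.04  0.36  1.91 -0.03  0.38 -0.47]
90 [ 0.04  0.36  1.91 -0.03  0.38  0.05]
120 [ 0.04  0.36  1.91 -0.03  0.38  0.58]
150 [ 0.04  0.36  1.91 -0.03  0.38  1.1 ]
```

```bash
python3 - <<'E'
from h import *
o=ori(U,[0,0,-1])
bot.move_gripper(32,40)
bot.move_to(list(H+[-40,0,130]),o)
bot.servo_line(list(H+[0,0,70]),o,speed=200)
print(bot.servo_line(list(H),o,speed=60,until_force=15))
s=bot.read_state();print(s['clock'],s['ee_pos'],s['ft_force'])
c=cam('side'); cv2.imwrite('pics/side1.png',c['image'])
E
```

```text
False
4.7 [604.70853135  54.8089796   95.43202127] [ 0.05659298 -0.34145786  0.27699622]
```

View pics/side1.png

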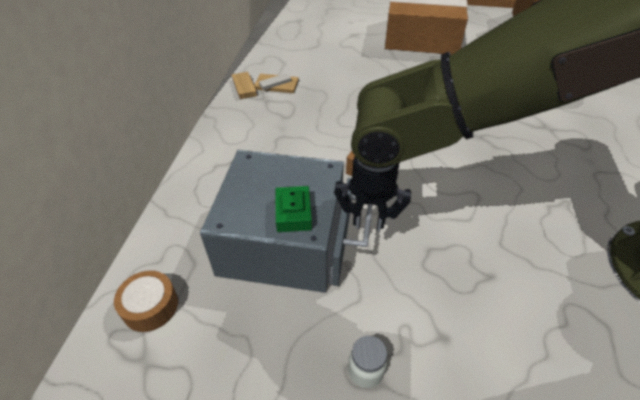

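The fingers straddle the bar at about (368,225). Next I grip it and pull.

```bash
python3 - <<'E'
from h import *
o=ori(U,[0,0,-1])
bot.move_gripper(0,50)
s=bot.read_state();print(s['grip_width'],s['ft_force'])
print(bot.servo_line(list(H-172*U),o,speed=80,until_force=25))
s=bot.read_state();print(s['clock'],s['ee_pos'],s['ft_force'],s['grip_width'])
E
```

```text
8.380389095044615 [0.16260867 0.52063446 3.36131426]
True
6.875 [445.26580998  53.38392987  95.54397912] [ 7.6066583   1.1753755  -4.23622015] 7.815658903589054
```

```bash
python3 - <<'E'
from h import *
o=ori(U,[0,0,-1])
print(bot.servo_line(list(H-172*U),o,speed=20,until_force=30))
s=bot.read_state();print(s['clock'],s['ee_pos'],s['ft_force'],s['grip_width'])
c=cam('side'); cv2.imwrite('pics/side2.png',c['image'])
c=cam('top'); cv2.imwrite('pics/top2.png',c['image'])
E
```

```text
True
7.1833 [445.28643645  53.39191859  95.54065511] [ 5.51421281  1.09542767 -2.95704902] 8.172789578165263
```

View pics/side2.png

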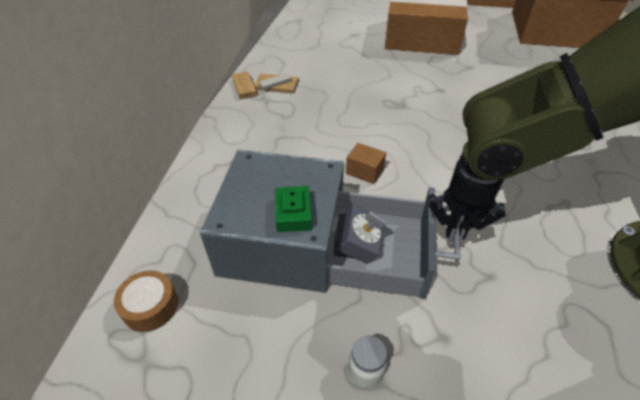

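View pics/top2.png

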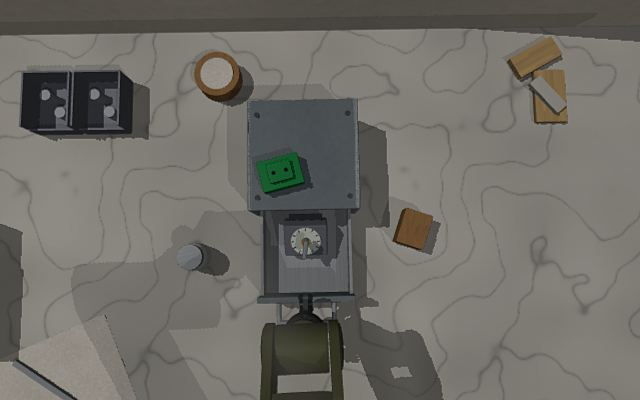

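The drawer is out. The timer's dial is visible at side (367,228) and top (305,241), and the arm stopped twice at the same place. I'll check the panel travel, then release and look at the key.

```bash
python3 - <<'E'
from h import *
a=np.load('top0.npz')['W']; 
c=cam('top');b=pts(c)
for W in (a,b):
    m=(abs(W[...,2]-106)<2.5)&(abs(W[...,1]-54)<110)&(W[...,0]>430)&(W[...,0]<670)
    m[:,272:340]=0
    q=W[m]; print(np.percentile(q[:,0],[0,2,50,98,100]).round(1),len(q))
s=bot.read_state(); p=s['ee_pos']; o=ori(U,[0,0,-1])
bot.move_gripper(34); 
bot.servo_line(list(p+[0,0,110]),o,speed=150)
# view pose: wrist looking at the key along axis
al=np.radians(28); y=np.array([np.sin(al)*U[0],np.sin(al)*U[1],-np.cos(al)])
c=cam('wrist');cv2.imwrite('pics/w3.png',c['image']);np.savez('w3.npz',W=pts(c),im=c['image'])
c=cam('side');cv2.imwrite('pics/s3.png',c['image'])
c=cam('top');cv2.imwrite('pics/t3.png',c['image']);np.savez('t3.npz',W=pts(c),im=c['image'])
print(bot.read_state()['clock'])
E
```

```text
[643.8 643.9 650.  656.1 668. ] 149
[483.4 483.4 489.7 495.6 667.8] 178
8.7333
```

View pics/w3.png

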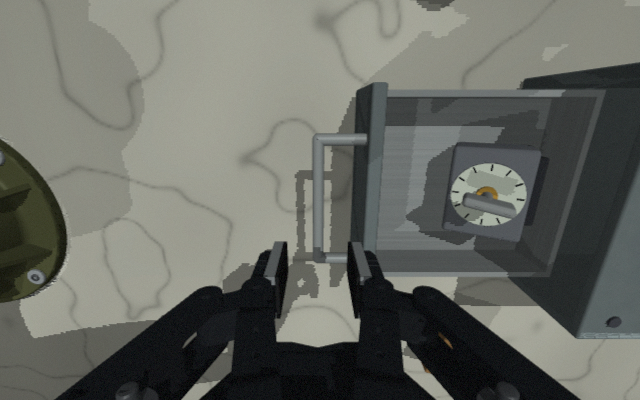

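View pics/t3.png

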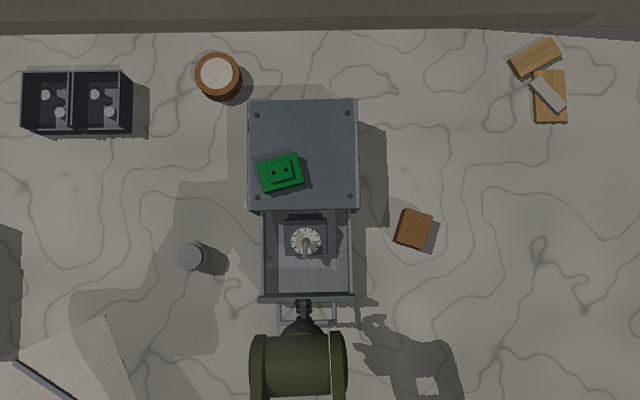

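The handle is free. In the wrist view the dial is at (487,194) and the grey key bar runs from about (463,199) to (515,211). The panel moved 160 mm from a start with a ~10 mm gap, so it is at its stop. Next I measure the key and the dial.

```bash
python3 - <<'E'
from h import *
al=np.radians(28); n=np.array([-np.sin(al)*U[0],-np.sin(al)*U[1],np.cos(al)])
for f,(r0,r1,c0,c1) in dict(w3=(145,240,440,545),t3=(215,265,280,330)).items():
    d=np.load(f+'.npz');W=d['W'][r0:r1,c0:c1];im=d['im'][r0:r1,c0:c1].astype(int)
    w=(im.min(-1)>165 if f=='w3' else im.min(-1)>140)
    h=W@n; base=np.nanmedian(h[w]); print(f,'dial h',base,'n',w.sum(), 'dial mean',np.nanmean(W[w],0))
    A=W[w]; A=A[abs(A@n-base)<4]; cc=A.mean(0); u,s,vt=np.linalg.svd(A-cc); print(' plane normal',vt[2], 'expected',n)
    k=(h-base>33)&(h-base<55); Q=W[k]; print(' key n',k.sum(),'h',np.percentile(h[k]-base,[5,50,95]))
    E1=V; E2=np.cross(n,E1)
    P=np.stack([Q@E1,Q@E2],1).astype(np.float32); r=cv2.minAreaRect(P); print(' rect',r, cv2.boxPoints(r).tolist())
    cxy=r[0]; top=cxy[0]*E1+cxy[1]*E2+(base+32)*n; print(' key centre at 32:',top)
E
```

```text
w3 dial h -220.34674300025026 n 23 dial mean [597.91813333  56.40381674  68.5679858 ]
 plane normal [ 0.47597338  0.0189668  -0.87925514] expected [-0.46945278 -0.0041783   0.88294759]
 key n 639 h [35.00678431 40.88078886 42.33008616]
 rect ((50.44369125366211, -572.12353515625), (39.761539459228516, 9.842718124389648), 81.96253204345703) [[42.790931701660156, -591.1209106445312], [52.536964416503906, -592.4971313476562], [58.09645080566406, -553.1261596679688], [48.35041809082031, -551.7499389648438]]
 key centre at 32: [593.10584597  55.72452249 102.29521504]
t3 dial h -219.96437848821068 n 10 dial mean [610.45512097  57.67133143  75.7862308 ]
 plane normal [-0.50130902  0.00295914  0.86526326] expected [-0.46945278 -0.0041783   0.88294759]
 key n 85 h [37.48599998 41.12434126 43.57585366]
 rect ((49.24863815307617, -570.9876708984375), (39.357635498046875, 8.999336242675781), 82.01251220703125) [[42.05812072753906, -589.850341796875], [50.97014617919922, -591.100830078125], [56.43915557861328, -552.125], [47.527130126953125, -550.87451171875]]
 key centre at 32: [591.93411136  54.51899368 102.09956732]
```

Both views agree: the bar measures 40 x 9.5 mm, its centre is near (592.5, 55.1, 102) and its height is as given. Time to approach along the key axis.

```bash
cat >> h.py <<'E'
al=np.radians(28); n=np.array([-np.sin(al)*U[0],-np.sin(al)*U[1],np.cos(al)]); ty=-n
K=np.array([592.3,55.0,101.3])
def ko(deg):
    t=np.radians(deg); return ori(np.cos(t)*V+np.sin(t)*np.cross(ty,V),ty)
def stat(tag=''):
    s=bot.read_state(); print(tag,round(s['clock'],2),s['ee_pos'].round(1),'F',s['ft_force'].round(1),'Mn',round(float(np.dot(s['moment'],n)),3),'g',round(s['grip_width'],1),'q6',round(s['joint_positions'][5],3)); return s
E
python3 - <<'E'
from h import *
bot.move_gripper(36)
bot.move_to(list(K+110*n),ko(8))
stat()
bot.servo_line(list(K+50*n),ko(8),speed=120)
print(bot.servo_line(list(K),ko(8),speed=50,until_force=12))
stat()
c=cam('wrist');cv2.imwrite('pics/w4.png',c['image'])
c=cam('side');cv2.imwrite('pics/s4.png',c['image'])
E
```

```text
10.22 [540.6  54.6 198.5] F [-0.2  0.7  0.1] Mn -0.013 g 35.9 q6 -1.383
False
 12.03 [592.3  55.  101.6] F [-0.4 -0.1  0.5] Mn 0.011 g 35.8 q6 -1.378
```

View pics/w4.png

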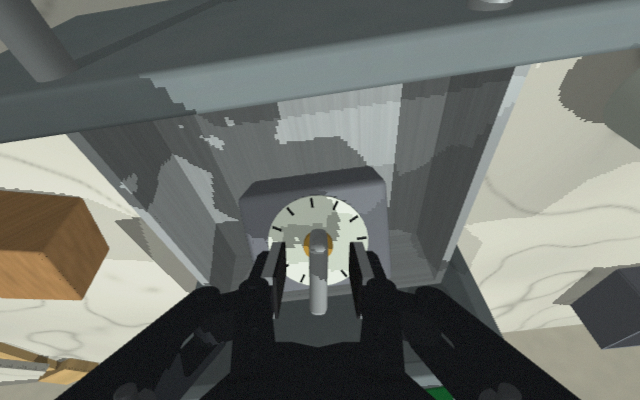

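View pics/s4.png

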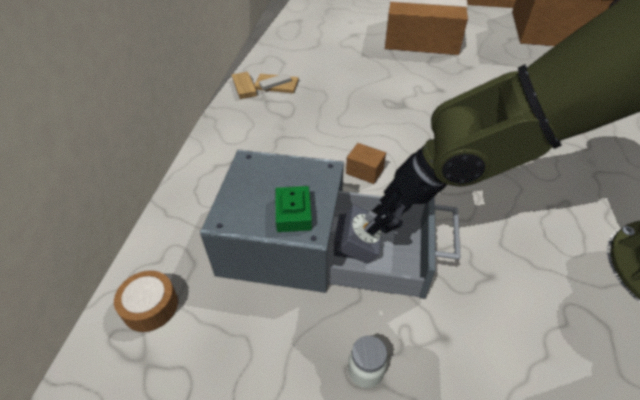

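The key (318,270) lies centred and parallel between the pads at (280,275) and (357,275). I close the jaws and wind in small segments.

```bash
python3 - <<'E'
from h import *
bot.move_gripper(0,60)
s=stat('grip'); q=np.array(bot.ik(list(K),ko(8)))
for i in range(3):
    q[5]+=0.2; bot.move_joints(list(q)); stat(i)
E
```

```text
grip 12.48 [592.4  55.4 101.6] F [-1.3  4.9  2.6] Mn -0.081 g 8.2 q6 -1.378
0 12.79 [592.4  55.2 101.6] F [-3.3  4.6  4.7] Mn -0.169 g 8.1 q6 -1.182
1 13.1 [592.3  55.1 101.5] F [-3.2  3.1  5.4] Mn -0.143 g 8.0 q6 -0.983
2 13.41 [592.3  55.  101.5] F [-4.6  3.3  4.8] Mn -0.176 g 7.9 q6 -0.784
```

```bash
python3 - <<'E'
from h import *
q=np.array(bot.ik(list(K),ko(8))); q[5]=-0.784
while q[5]<2.4:
    q[5]=min(q[5]+0.4,2.42); bot.move_joints(list(q)); s=stat()
    if np.linalg.norm(s['ft_force'])>35 or abs(np.dot(s['moment'],n))>0.8: print('stop');break
E
```

```text
13.88 [592.3  54.9 101.4] F [-4.4  0.2  5. ] Mn -0.128 g 8.2 q6 -0.392
 14.34 [592.3  54.8 101.3] F [-4.5 -1.6  3.7] Mn -0.107 g 8.1 q6 0.009
 14.81 [592.2  54.9 101.2] F [-4.3 -1.9  2.6] Mn -0.103 g 7.8 q6 0.409
 15.28 [592.1  55.  101.1] F [-4.3 -1.2  1.1] Mn -0.069 g 8.0 q6 0.809
 15.74 [592.1  55.2 101. ] F [-4.1  3.3 -1.1] Mn -0.143 g 8.3 q6 1.209
 16.21 [592.   55.5 101. ] F [-3.4  6.9 -1. ] Mn -0.107 g 8.1 q6 1.611
 16.68 [592.1  55.7 101. ] F [-3.7  9.1 -1.8] Mn -0.098 g 8.1 q6 2.011
 17.14 [592.2  56.  101. ] F [-1.9 10.7 -2.2] Mn -0.079 g 7.9 q6 2.411
```

The first stroke turned 3.80 rad. I release, back off along the axis, and look before regrasping.

```bash
python3 - <<'E'
from h import *
bot.move_gripper(36)
p=bot.read_state()['ee_pos']; a=bot.read_state()['tool_rot']
bot.servo_line(list(K+70*n),None,speed=120)
q=np.array(bot.read_state()['joint_positions']); q[5]-=np.pi; bot.move_joints(list(q)); s=stat()
c=cam('wrist');cv2.imwrite('pics/w5.png',c['image'])
W=pts(c); np.savez('w5.npz',W=W,im=c['image'])
h=W@n; base=K@n-32+0.8
k=(h-base>33)&(h-base<50)&(np.linalg.norm(W-K,axis=-1)<40); Q=W[k]
E2=np.cross(n,V); P=np.stack([Q@V,Q@E2],1).astype(np.float32); r=cv2.minAreaRect(P); print(r, cv2.boxPoints(r).tolist(),'K',K@V,K@E2)
print('tool x angle',np.degrees(np.arctan2(*[q2R(s['tool_rot'])[:,0]@e for e in (E2,V)])))
E
```

```text
20.91 [559.4  54.7 162.6] F [-0.   0.4  1. ] Mn -0.007 g 35.9 q6 -0.729
((50.995216369628906, -572.45703125), (39.044395446777344, 8.186579704284668), 44.94102096557617) [[34.28532409667969, -583.3496704101562], [40.068145751953125, -589.1444702148438], [67.70510864257812, -561.5643920898438], [61.92228698730469, -555.7695922851562]] K 49.72633 -570.9385751185788
tool x angle -45.40706144111381
```

View pics/w5.png

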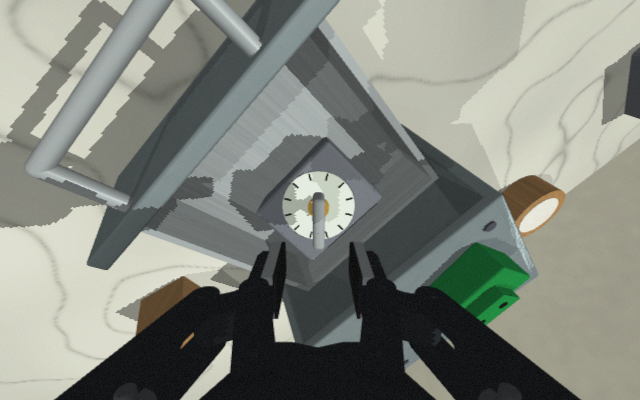

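The key (319,220) lies in line with the gripper at 45°, so it turned the full 217° without slipping. About 2.6 rad remain, so I regrasp and wind to the stop.

```bash
python3 - <<'E'
from h import *
K2=K+0.7*V
print(bot.servo_line(list(K2),None,speed=50,until_force=12)); stat()
bot.move_gripper(0,60); stat('grip')
q=np.array(bot.ik(list(K2),bot.read_state()['tool_rot'])); q0=q[5]; print(q0)
while q[5]-q0<2.9:
    d=q[5]-q0
    q[5]+=0.4 if d<1.9 else 0.1; bot.move_joints(list(q)); s=stat(round(q[5]-q0,2))
    if np.linalg.norm(s['ft_force'])>40 or abs(np.dot(s['moment'],n))>0.7 or q[5]-s['joint_positions'][5]>0.06: print('stop');break
E
```

```text
False
 22.5 [592.3  55.7 101.6] F [ 0.4  0.3 -0.3] Mn 0.073 g 35.7 q6 -0.723
grip 22.86 [592.4  55.7 101.6] F [-3.1  0.8  5.5] Mn 0.052 g 8.2 q6 -0.723
-0.7229339909109243
0.4 23.32 [592.4  55.8 101.6] F [-3.1  0.6  5.2] Mn -0.109 g 8.1 q6 -0.327
0.8 23.79 [592.5  55.8 101.6] F [-1.4  0.8  5.1] Mn -0.114 g 8.3 q6 0.073
1.2 24.26 [592.6  55.8 101.7] F [-1.6  1.7  4.6] Mn -0.044 g 8.3 q6 0.47
1.6 24.73 [592.6  55.7 101.7] F [-0.6  0.9  5.1] Mn -0.087 g 8.0 q6 0.87
2.0 25.19 [592.7  55.6 101.8] F [-0.1  0.1  5.5] Mn -0.103 g 8.0 q6 1.27
2.1 25.44 [592.7  55.6 101.8] F [ 0.4 -0.7  4.6] Mn -0.087 g 8.2 q6 1.37
2.2 25.69 [592.7  55.6 101.8] F [-0.8 -0.7  5. ] Mn 0.011 g 8.0 q6 1.47
2.3 25.94 [592.7  55.6 101.8] F [ 0.2 -1.3  4.3] Mn -0.06 g 8.2 q6 1.57
2.4 26.19 [592.7  55.6 101.8] F [-0.2 -1.3  5.2] Mn -0.043 g 7.8 q6 1.67
2.5 26.44 [592.7  55.5 101.8] F [-0.3 -1.4  5.6] Mn 0.463 g 7.9 q6 1.77
2.6 26.69 [592.7  55.5 101.8] F [-1.7 -2.5  6.8] Mn 1.793 g 7.8 q6 1.868
stop
```

It met the stop (moment jumped to 1.8 N m) at about 6.35 rad. I hold, ease off slightly, release, retreat and verify.

```bash
python3 - <<'E'
from h import *
bot.dwell(0.4); stat()
q=np.array(bot.read_state()['joint_positions']); q[5]-=0.06; bot.move_joints(list(q)); stat('eased')
bot.move_gripper(36)
bot.servo_line(list(K+0.7*V+70*n),None,speed=100); s=stat()
bot.dwell(0.3)
s=stat();c=cam('wrist');cv2.imwrite('pics/w6.png',c['image'])
W=pts(c)
h=W@n; base=K@n-32+0.8
k=(h-base>33)&(h-base<50)&(np.linalg.norm(W-K,axis=-1)<40); Q=W[k]
E2=np.cross(n,V); P=np.stack([Q@V,Q@E2],1).astype(np.float32); r=cv2.minAreaRect(P); b=cv2.boxPoints(r)
d=b[2]-b[1] if np.linalg.norm(b[2]-b[1])>20 else b[1]-b[0]; print(r,'long angle',np.degrees(np.arctan2(d[1],d[0]))%180)
c=cam('top');cv2.imwrite('pics/t6.png',c['image']); W=pts(c)
m=(abs(W[...,2]-106)<2.5)&(abs(W[...,1]-54)<110)&(W[...,0]>430)&(W[...,0]<600);m[:,272:340]=0
print(np.percentile(W[m][:,0],[2,50,98]))
c=cam('side');cv2.imwrite('pics/s6.png',c['image'])
E
```

```text
27.09 [592.7  55.5 101.8] F [-1.2 -2.2  6.3] Mn 1.835 g 8.2 q6 1.868
eased 27.34 [592.7  55.5 101.8] F [-1.1 -0.1  3.8] Mn 1.042 g 7.9 q6 1.805
 28.57 [559.4  55.4 162.6] F [-0.3 -0.4  0.1] Mn 0.05 g 35.9 q6 1.804
 28.88 [559.4  55.4 162.7] F [ 0.5 -0.6  0. ] Mn 0.021 g 35.7 q6 1.804
((49.77094268798828, -573.3950805664062), (39.69640350341797, 9.016112327575684), 83.19612884521484) long angle 83.19613
[485.55003618 491.4229915  497.32212662]
```

View pics/w6.png

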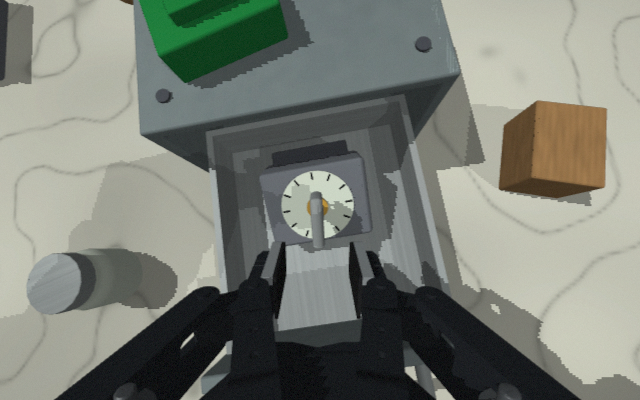

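View pics/s6.png

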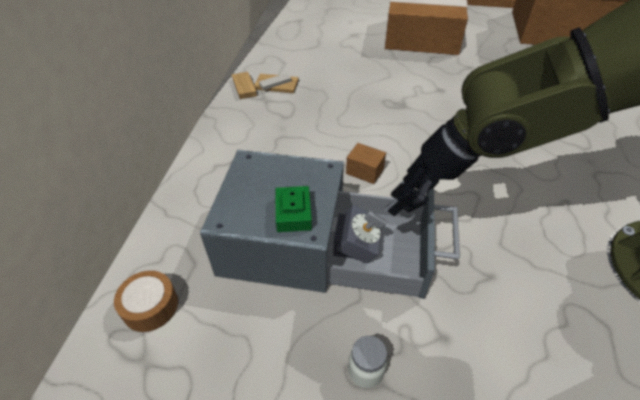

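```bash
python3 - <<'E'
from h import *
stat(); bot.finish_job(); stat()
E
```

```text
29.02 [559.4  55.4 163. ] F [-0.7 -0.4 -0.4] Mn -0.019 g 35.6 q6 1.804
the job is handed in; nothing more can be done
the job is handed in; nothing more can be done
```

The drawer is out, the key is wound to its stop and released, and I handed the job in at 29.0 s of the 67 s allowed. I saw no failures along the way; the hand-in gives no verdict.

- **Drawer:** I gripped the bar from above and pulled until the arm was stopped twice at the same place. The front panel had travelled 160 mm. It stood about 10 mm clear of the unit at the start, so I take it to be at the 170 mm stop. The last look put it about 2 mm further in than right after the pull, still well above the 140 mm required.
- **Key:** I wound it in two grasps, 3.80 rad and then about 2.5 rad. It then came up firm: the moment rose from near zero to 1.8 N m at an orientation the gripper had passed freely in the first stroke. I held there 0.4 s, eased off 0.06 rad and let go.
- **Last checks:** In the pictures the key had turned about 6.26 rad overall, while the gripper had turned about 6.3 rad when it met the stop. That is slightly short of 6.4 rad, which I put down to the key starting a little above zero; I could not confirm this. The jar, carton and block look unmoved in the side view. The gripper ended open, 70 mm clear of the key, with no force on the tool.

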